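# Find the loose levelling bolt of a microscope stand and hold its cap open

### The job

First lay the hex driver on its raised rest, handle across both saddles, and let go of it, so that it is ready for a colleague. Then tap down on the brass bolt heads of the microscope base until you find the loose one, which sinks and stays down; lift the cap of that bolt by its blue tab to about 45 degrees open and finish while still holding it there with the gripper. Keep the caps of the tight bolts shut, and do not push the carton, jar or dishes around.

Things in the scene. Friction and masses are not known exactly. Their poses are not given: they have to be found in the camera images.
- base: cream cast base of a microscope stand, fixed to the bench, 155 x 250 mm, its flat top 50 mm above the bench. Origin: on the bench plane below the middle bolt; own x points away from the robot, y along the row of bolts, z up (yaw varies). In its frame the three bolts stand at x = 0, y = +80, 0, -80 mm; the front edge is at x = -40 mm, the back at x = +115 mm; behind the bolts at x = 80, y = 0 is a dark ring socket (radius 30 mm, top at 80 mm).
- rest: blue tool rest fixed to the bench on a dark foot 120 x 80 mm. Two narrow uprights (each 10 mm along x, 46 mm along y), at x = -34 and +34 mm of its frame, carry the tool on saddles 70 mm above the bench; lips 10 mm high on both sides leave 36 mm between them. Origin on the bench at the centre of its foot; own x is the direction in which the driver lies across both saddles. Between the uprights it is open down to the foot, for the fingers.
- driver_mid (a point): centre of the handle of the loose hex driver. The handle is red with a black band, 110 mm long along own x, 26 x 26 mm thick with square sides; a steel shaft of 8 mm diameter sticks out another 85 mm along own +x. It starts lying flat on the bench (this point 13 mm up); lying in the rest this point is 83 mm up. About 150 g, balanced near this point.
- wipes: green and white wipes carton 110 x 110 x 120 mm, loose, a bystander; origin under its centre
- jar: glass jar with blue cap, 64 mm across, 110 mm tall, loose, a bystander; origin under its centre
- dishes: stack of glass culture dishes, 90 mm across, 42 mm tall, loose, a bystander; origin under its centre
- head_a (a point): centre of the flat top of the left (+y of the base frame, y = +80 mm) bolt: brass round head 24 mm across, standing 76 mm above the bench as long as it has not given way, 17 mm proud of the cap through whose 36 mm square hole it pokes. All three bolts look alike; in each episode any one of them is the loose one.
- bolt_a (a joint): how far the left (+y of the base frame, y = +80 mm) bolt has sunk, m; 0 at the start. A tight bolt stands firm under a push of 20 N (it gives less than 2 mm). The loose one gives way downward at about 3 N, sinks up to 0.010 m and stays down where it is left.
- tab_a (a point): grip point on the blue upright tab at the front of the left (+y of the base frame, y = +80 mm) bolt's cap: the tab is 14 mm wide along the base's y, 16 mm along x, and 30 mm tall; this point is 13 mm below its top and 76 mm above the bench when the cap is shut. It lies 50 mm in front (-x of the base) of the bolt axis, beyond the base's front edge. Own x, y, z as the base's while the cap is shut; turns with the cap.
- cap_a (a joint): opening angle of the left (+y of the base frame, y = +80 mm) bolt's hinged dark steel cap, rad; 0 shut, at most 1.3. The hinge runs along the base's y at base x = +40 mm, 56 mm above the bench, so the tab point (90 mm in front of it and 20 mm above it when shut) swings up and away from the robot. It weighs 140 g, turns freely and falls shut when let go. A tab pinched from its two sides can turn between the fingers.
- head_b (a point): centre of the flat top of the middle (y = 0) bolt: brass round head 24 mm across, standing 76 mm above the bench as long as it has not given way, 17 mm proud of the cap through whose 36 mm square hole it pokes. All three bolts look alike; in each episode any one of them is the loose one.
- bolt_b (a joint): how far the middle (y = 0) bolt has sunk, m; 0 at the start. A tight bolt stands firm under a push of 20 N (it gives less than 2 mm). The loose one gives way downward at about 3 N, sinks up to 0.010 m and stays down where it is left.
- tab_b (a point): grip point on the blue upright tab at the front of the middle (y = 0) bolt's cap: the tab is 14 mm wide along the base's y, 16 mm along x, and 30 mm tall; this point is 13 mm below its top and 76 mm above the bench when the cap is shut. It lies 50 mm in front (-x of the base) of the bolt axis, beyond the base's front edge. Own x, y, z as the base's while the cap is shut; turns with the cap.
- cap_b (a joint): opening angle of the middle (y = 0) bolt's hinged dark steel cap, rad; 0 shut, at most 1.3. The hinge runs along the base's y at base x = +40 mm, 56 mm above the bench, so the tab point (90 mm in front of it and 20 mm above it when shut) swings up and away from the robot. It weighs 140 g, turns freely and falls shut when let go. A tab pinched from its two sides can turn between the fingers.
- head_c (a point): centre of the flat top of the right (y = -80 mm) bolt: brass round head 24 mm across, standing 76 mm above the bench as long as it has not given way, 17 mm proud of the cap through whose 36 mm square hole it pokes. All three bolts look alike; in each episode any one of them is the loose one.
- bolt_c (a joint): how far the right (y = -80 mm) bolt has sunk, m; 0 at the start. A tight bolt stands firm under a push of 20 N (it gives less than 2 mm). The loose one gives way downward at about 3 N, sinks up to 0.010 m and stays down where it is left.
- tab_c (a point): grip point on the blue upright tab at the front of the right (y = -80 mm) bolt's cap: the tab is 14 mm wide along the base's y, 16 mm along x, and 30 mm tall; this point is 13 mm below its top and 76 mm above the bench when the cap is shut. It lies 50 mm in front (-x of the base) of the bolt axis, beyond the base's front edge. Own x, y, z as the base's while the cap is shut; turns with the cap.
- cap_c (a joint): opening angle of the right (y = -80 mm) bolt's hinged dark steel cap, rad; 0 shut, at most 1.3. The hinge runs along the base's y at base x = +40 mm, 56 mm above the bench, so the tab point (90 mm in front of it and 20 mm above it when shut) swings up and away from the robot. It weighs 140 g, turns freely and falls shut when let go. A tab pinched from its two sides can turn between the fingers.
Mind the look-alikes: they are no part of the job. Of the things that look like the part that bears driver_mid, the middle-sized one is meant.

How it is judged (in metres and radians):
On the way, in this order (a step that is already met when the one before it is completed fails the run):
1. the driver lies on both saddles of the rest, let go, no bolt having sunk yet (z of driver_mid in the frame of rest between 0.078 and 0.089 m and y of driver_mid in the frame of rest between -0.01 and 0.01 m and x of driver_mid in the frame of rest between -0.02 and 0.02 m and angle between the x axis of driver_mid and the x axis of rest, either way round below 0.25 rad and contact force between the fingers and driver below 0.2 N and linear speed of driver below 0.03 m/s and not (value of joint any of bolt_a, bolt_b, bolt_c above 0.004 m)), for 0.2 s.
2. the loose bolt has been tapped down (value of joint any of bolt_a, bolt_b, bolt_c above 0.004 m), for 0.1 s.
3. the cap of the sunken bolt is lifted at least 0.6 rad in the gripper (((value of joint bolt_a above 0.004 m and value of joint cap_a above 0.6 rad and value of joint each of cap_b, cap_c below 0.1 rad) or (value of joint bolt_b above 0.004 m and value of joint cap_b above 0.6 rad and value of joint each of cap_a, cap_c below 0.1 rad) or (value of joint bolt_c above 0.004 m and value of joint cap_c above 0.6 rad and value of joint each of cap_a, cap_b below 0.1 rad)) and contact force between the fingers and base above 0.5 N), for 0.3 s.
At the end, for the whole second after the job is handed in: The sunken bolt (over 4 mm) has its cap held over 0.6 rad open by the fingers, the other caps are shut (under 0.1 rad), and the driver lies still and untouched on the rest: handle centre within 20 mm along, 10 mm across, 78 to 89 mm up, in line within 0.25 rad either way round (all of step 3 and z of driver_mid in the frame of rest between 0.078 and 0.089 m and y of driver_mid in the frame of rest between -0.01 and 0.01 m and x of driver_mid in the frame of rest between -0.02 and 0.02 m and angle between the x axis of driver_mid and the x axis of rest, either way round below 0.25 rad and contact force between the fingers and driver below 0.2 N and linear speed of driver below 0.03 m/s); the arm keeps its last pose, push and grip.
It fails at once if the cap of a bolt that has not sunk is lifted (more than 0.2 rad) ((value of joint cap_a above 0.2 rad and value of joint bolt_a below 0.004 m) or (value of joint cap_b above 0.2 rad and value of joint bolt_b below 0.004 m) or (value of joint cap_c above 0.2 rad and value of joint bolt_c below 0.004 m)).
It fails at once if a bystander (carton, jar, dishes) is pushed more than 30 mm (distance of any of wipes, jar, dishes from where it was at the start of the episode above 0.03 m).
It also fails if it takes over 54 s, if anything falls off the work surface, if the arm or the gripper's body presses on something with over 40 N, if the wrist force passes 120 N, or if a joint passes its speed limit or range.

### The arm

A 6-joint arm with a two-finger parallel gripper is mounted at the origin on the work surface. World frame = base frame: x ahead of the robot, y to its left, z up, the work surface at z = 0. Lengths are in m, angles in degrees, forces in N, time in s.
With the tool pointing down it reaches from about 0.4 to 0.825 m from the base axis. Payload 7 kg.
Tool frame: the origin (TCP) lies on the centre line of the jaws, within the pads' length; the fingertips stand 14 mm ahead of it and the grasp point (between the pads) lies 5 mm behind it; z points along the fingers, y is the line along which they close (so a half turn about z gives the same grasp; the last joint's range is limited). The gripper opens to 88 mm and grips with 3 to 60 N. Pads are 19 mm wide; open, the fingers measure 130 mm over their backs; the gripper's body (78 mm by 193 mm) begins 47 mm behind the grasp point.
Start: joints at [-55.399, 20.546, 0.682, 0, -70.136, -16.507], TCP at [0.21, -0.642, 0.241] pointing down, gripper open.
Joint ranges: [-176.03, 176.03], [-82.01, 121.73], [-58.28, 71.71], [-173.87, 95.51], [-174.79, -0.11], [-173.66, 173.66]. Speed limits (degrees/s): [136.94, 136.94, 172.46, 180, 180, 180].

### API

Orientations are given as [roll, pitch, yaw] about the fixed x, y, z axes, in that order (R = Rz(yaw) Ry(pitch) Rx(roll)).
In Python, from plant import r gives the robot as it stands.
- The arm moves only by the tool send_rows, never from a script. Its argument "steps" is a list of rows, each an object with "dp": the shift along the tool's x, y, z in mm, a list of three; "roll": the turn about the tool's z in rad; "jaw": the opening in per cent of the stroke, from 0 (shut) to 100 (fully open). In form: [{"dp": [tx, ty, tz], "roll": roll, "jaw": jaw}, ...]. A call has 1 to 5 rows; each row is the pose to reach, as a shift and turn from the pose commanded when the call began, along the tool's axes at that moment; what a row does not reach only later rows make up. A row lasts 1/8 s, in which the tool goes at most 62.5 mm and 10.7 degrees, less where a joint would pass 70% of its speed; a pose out of reach is approached as far as the arm can. A call with a gripper value outside its range is refused whole. The fingers move at their own pace and stop on an object; "newtons" is the grip in N (left out, the last holds). Time passes only in rows, so rows that repeat a pose let the fingers close. It gives the time, the measured TCP pose, the force, the opening and the grip force at its end, in the units of the state.
- r.get_state(): the state, without advancing time (a new reading comes with each control period).
- r.capture(name): name is "scene" or "top" or "wrist"; returns a dict with "image" (420x560x3 uint8, blue, green, red), "K" (3x3 intrinsics, pixels), "rvec" (rotation vector, rad) and "tvec" (3), from world to camera coordinates, as OpenCV has them. Camera axes: x right, y down, z forward; pixel columns grow to the right and rows downward; lengths in m; the calibration is good to about 2 mm. The wrist camera is an equidistant fisheye: a pixel r from the principal point sees the ray r / f radians off the axis. A picture is of the moment at which its call begins. There is no depth.
- r.close_job(): hands the job in; it is judged then, once.
The state is a dict: "time_s": time; "joints": joint angles; "qd": joint speeds; "joint_torque": joint torques, N m; "tcp_pos": TCP position; "eef_rot": TCP orientation; "contact_force": force on the tool from outside, world axes, zero at the start; "moment": the same for the moment, N m; "gripper_width": finger opening in m; "gripper_force": force on a finger pad.
Only numpy, scipy, OpenCV 4.12 (cv2) and the standard library are available. Lean on these libraries where they do the work, as an engineer would, in place of code of your own. Each camera call takes 0.05 s, during which the arm holds its last target. There are 200 camera calls.

## Working session

There is one attempt and no reset: what is moved stays moved. The work goes in short steps, Python scripts to look and compute and a tool call to move; the robot and the scene stay as the last step left them, time stands still between calls to the robot, and variables do not carry over. Pictures are saved under pics/ and viewed, at most 10 in all, crops included, and the job is handed in when it is done.

Besides the shell and the picture viewer there is one more tool, called after ">>>" as name([rows], argument=value, ...), one row to a line, values as JSON. send_rows: Moves the arm, as the interface text tells. Its arguments: {"type":"object","properties":{"steps":{"type":"array","items":{"type":"object","properties":{"dp":{"type":"array","items":{"type":"number"}},"roll":{"type":"number"},"jaw":{"type":"number"}}}},"newtons":{"type":"number"}},"required":["steps"]}

```bash
mkdir -p pics; ls; python3 - <<'E'
from plant import r
import cv2,pickle
for n in("scene","top"):
    c=r.capture(n); cv2.imwrite(f"pics/{n}0.png",c["image"]); pickle.dump(c,open(f"{n}.pkl","wb")); print(n,c["K"].tolist(),c["rvec"],c["tvec"])
print(r.get_state())
E
```

```text
pics
scene [[485.5105317245804, 0.0, 280.3376769630528], [0.0, 485.5105317245804, 213.09213080458366], [0.0, 0.0, 1.0]] [ 1.06659064  2.4774583  -0.92133179] [ 0.38366841 -0.20831691  1.8278794 ]
top [[521.3160131796428, 0.0, 282.1231876025983], [0.0, 521.3160131796428, 205.78047212288635], [0.0, 0.0, 1.0]] [ 2.1306405  -2.18408721  0.1314859 ] [-0.03297125  0.53541066  1.31189421]
{'time_s': 0.1, 'joints': array([-5.53992735e+01,  2.05887143e+01,  6.39661220e-01, -1.70281261e-02,
       -7.01382291e+01, -1.65048984e+01]), 'qd': array([ 0.06052568, -0.09623393,  0.08588411,  0.06909745, -0.00979331,
        0.00745598]), 'joint_torque': array([-1.00826928e-03, -5.84163630e+01,  2.93752116e+01,  7.01552957e+00,
        1.01667762e-02, -5.00251053e-05]), 'tcp_pos': array([ 0.20947598, -0.64122804,  0.23970785]), 'eef_rot': array([ 1.79911766e+02, -9.45000976e-03, -1.61909962e+02]), 'contact_force': array([-0.1647219 ,  0.18405976,  0.0106335 ]), 'moment': array([-0.05971844, -0.04046692,  0.00602601]), 'gripper_force': 0.0, 'gripper_width': 0.08756149845065583}
```

View pics/top0.png

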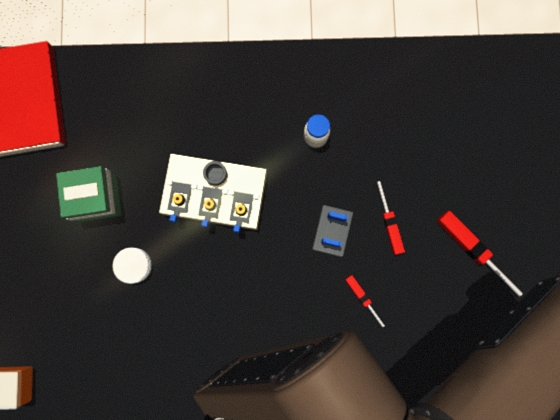

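View pics/scene0.png

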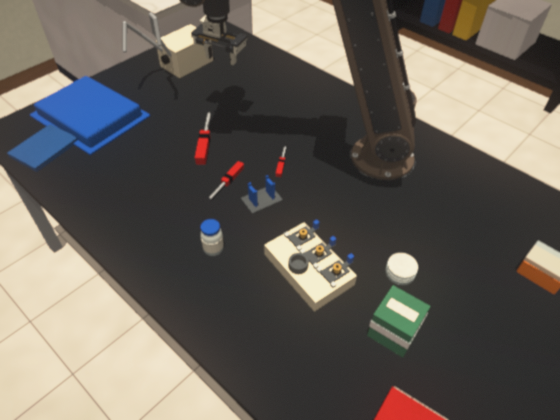

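The top image shows three red drivers, with handles at about (358,291) small, (394,233) middle and (467,238) large. The middle-sized one at (394,233) should be the 110 mm handle. I'll check it in enlarged crops.

```bash
python3 - <<'E'
import cv2
im=cv2.imread("pics/top0.png")
cv2.imwrite("pics/c1.png",cv2.resize(im[170:310,305:505],None,fx=4,fy=4,interpolation=cv2.INTER_CUBIC))
cv2.imwrite("pics/c2.png",cv2.resize(im[145:240,150:280],None,fx=6,fy=6,interpolation=cv2.INTER_CUBIC))
E
```

```text
(no output)
```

View pics/c1.png

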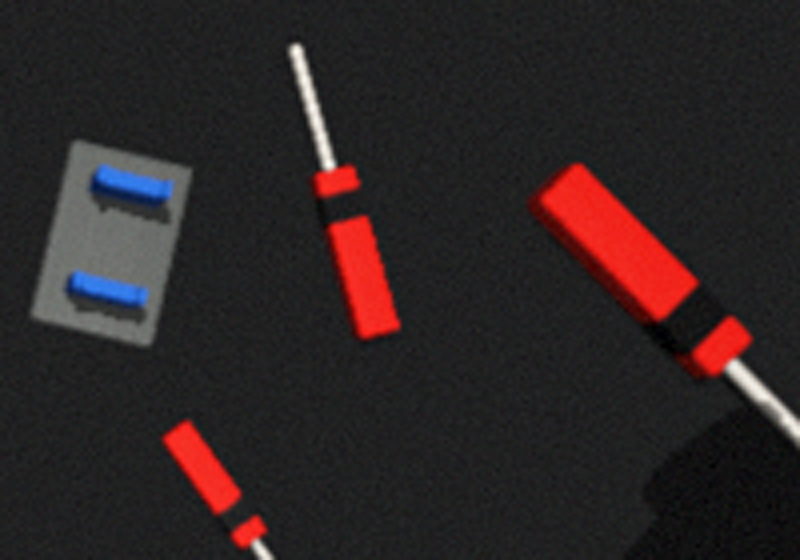

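View pics/c2.png

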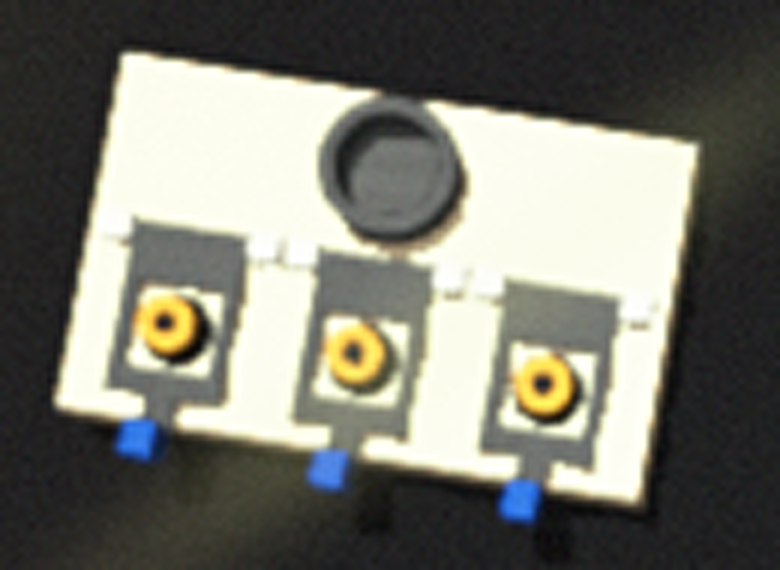

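Crop 1 confirms the middle driver: handle corners at (314,177), (357,167), (400,327) and (362,340), shaft pointing up-image to (296,46). The rest foot and its two blue uprights at (133,184) and (108,288) are visible. Crop 2 shows the bolt heads at (165,321), (354,352) and (543,384), with the tabs in front of them.

```bash
cat > h.py <<'E'
import numpy as np,cv2,pickle
def ray(c,px):
    R=cv2.Rodrigues(np.array(c["rvec"]))[0]; t=np.array(c["tvec"]).ravel()
    n=cv2.undistortPoints(np.array(px,float).reshape(-1,1,2),np.array(c["K"]),None)[:,0]
    return -R.T@t, np.c_[n,np.ones(len(n))]@R
def atz(c,px,z):
    o,d=ray(c,px); return o+d*((z-o[2])/d[:,2])[:,None]
def crop(px,s,o): return (np.array(px,float)+.5)/s-.5+np.array(o)
E
python3 - <<'E'
from h import *
np.set_printoptions(precision=4,suppress=True)
c=pickle.load(open("top.pkl","rb"))
A=lambda p,z:atz(c,crop(p,4,(305,170)),z)
B=lambda p,z:atz(c,crop(p,6,(150,145)),z)
def ang(v): return np.degrees(np.arctan2(v[1],v[0]))
p=A([(314,177),(357,167),(400,327),(362,340)],.026);print("drv",p[:,:2].mean(0),"sides",np.linalg.norm(np.diff(p,axis=0,append=p[:1]),axis=1),ang(p[0]+p[1]-p[2]-p[3]))
p=A([(330,170),(296,46)],.013);print("shaft",ang(p[1]-p[0]),np.linalg.norm(p[1]-p[0]))
p=A([(75,140),(192,168),(152,347),(30,318)],.006);print("foot",p.mean(0)[:2],np.linalg.norm(np.diff(p,axis=0),axis=1),ang(p[0]+p[1]-p[2]-p[3]))
p=A([(133,181),(108,286)],.078);print("upr",p.mean(0)[:2],np.linalg.norm(p[0]-p[1]),ang(p[0]-p[1]))
p=B([(122,53),(697,145),(640,503),(57,407)],.05);print("base",np.linalg.norm(np.diff(p,axis=0),axis=1),ang(p[0]-p[1])-90, p.mean(0))
yaw=np.radians(ang(p[0]-p[1])-90);print("mid from corners",p.mean(0)[:2]-.0375*np.array([np.cos(yaw),np.sin(yaw)]))
p=B([(166,322),(355,353),(544,385)],.076);print("heads",p[:,:2],ang(p[0]-p[2])-90,np.linalg.norm(p[0]-p[2]))
p=B([(138,432),(329,463),(521,496)],.089);print("tabs",p[:,:2])
for n,q,z in(("wipes",(81,195),.12),("jar",(318,125),.11),("dish",(132,265),.042)):print(n,atz(c,[q],z))
for f in "ABC":pass
E
```

```text
drv [ 0.4582 -0.3329] sides [0.0287 0.1061 0.0259 0.1087] 12.891576359741547
shaft 12.503237416791663 0.08457606199188714
foot [ 0.4698 -0.1769] [0.0789 0.1203 0.0813] -15.421147345245195
upr [ 0.4702 -0.1753] 0.06721642825938934 -15.438847534683386
base [0.2507 0.1554 0.2508] -10.669709462156177 [0.576  0.1303 0.05  ]
mid from corners [0.5392 0.1372]
heads [[0.5546 0.2156]
 [0.5396 0.1369]
 [0.5242 0.0584]] -10.936006054780648 0.1601240664396045
tabs [[0.5074 0.2245]
 [0.4927 0.1461]
 [0.4771 0.0675]]
wipes [[0.5621 0.4397 0.12  ]]
jar [[ 0.7243 -0.14    0.11  ]]
dish [[0.3919 0.3369 0.042 ]]
```

>>> send_rows([
  {"dp":[-47,31,10],"roll":0.093,"jaw":70},
  {"dp":[-95,62,25],"roll":0.093,"jaw":70},
  {"dp":[-142,93,40],"roll":0.093,"jaw":70},
  {"dp":[-190,124,55],"roll":0.093,"jaw":70},
  {"dp":[-237,155,70],"roll":0.093,"jaw":70},
])

```text
time_s: 0.72
tcp_pos: [0.3876, -0.419, 0.17]
eef_rot: [180.0, -0.0, -167.2]
contact_force: [0.3, 0.8, -0.0]
gripper_width: 0.0616
gripper_force: 0.0
```

>>> send_rows([
  {"dp":[-30,30,20],"roll":0,"jaw":70},
  {"dp":[-60,53,40],"roll":0,"jaw":70},
  {"dp":[-87,70,60],"roll":0,"jaw":70},
  {"dp":[-87,70,60],"roll":0,"jaw":70},
  {"dp":[-87,70,60],"roll":0,"jaw":70},
])

```text
time_s: 1.35
tcp_pos: [0.456, -0.3332, 0.1105]
eef_rot: [180.0, -0.0, -167.2]
contact_force: [-0.4, -0.8, -0.3]
gripper_width: 0.0617
gripper_force: 0.0
```

```bash
cat >> h.py <<'E'
def go(x,y,z,yaw):
    from plant import r
    s=r.get_state(); p=s["tcp_pos"]; w=np.radians(s["eef_rot"][2]); d=np.array([x,y,z])-p
    print("t",s["time_s"],"p",p.round(4),"rpy",s["eef_rot"].round(2),"w",round(s["gripper_width"],4),"gf",round(s["gripper_force"],1),"F",s["contact_force"].round(1))
    print("dp",(1e3*np.array([d[0]*np.cos(w)+d[1]*np.sin(w),d[0]*np.sin(w)-d[1]*np.cos(w),-d[2]])).round(1),"roll",round(-np.radians((yaw-s["eef_rot"][2]+90)%180-90),3))
E
python3 - <<'E'
from h import *
go(.458,-.333,.018,12.8)
from plant import r
c=r.capture("wrist");cv2.imwrite("pics/w1.png",c["image"]);print(c["K"],c["rvec"],c["tvec"])
E
```

```text
t 1.35 p [ 0.456  -0.3332  0.1105] rpy [ 1.7999e+02 -4.0000e-02 -1.6720e+02] w 0.0617 gf 0.0 F [-0.4 -0.8 -0.3]
dp [-2.  -0.3 92.5] roll -0.0
[[325.1922621    0.         281.79584155]
 [  0.         325.1922621  211.45185263]
 [  0.           0.           1.        ]] [-1.82624364 -2.28662492 -0.35737345] [ 0.42607129 -0.35179777  0.15412275]
```

View pics/w1.png

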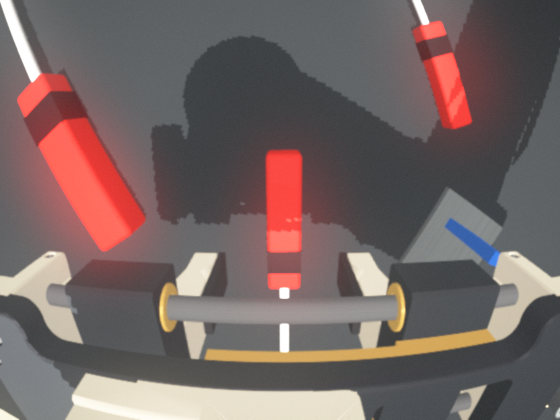

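The wrist view shows the handle at (284,220), centred between the fingers at about x = 205 and 360 and aligned with them. I'll go down.

>>> send_rows([
  {"dp":[-2,0,45],"roll":0,"jaw":70},
  {"dp":[-2,0,80],"roll":0,"jaw":70},
  {"dp":[-2,0,92],"roll":0,"jaw":70},
  {"dp":[-2,0,92],"roll":0,"jaw":70},
  {"dp":[-2,0,92],"roll":0,"jaw":20},
], newtons=25)

```text
time_s: 2.02
tcp_pos: [0.459, -0.3333, 0.02]
eef_rot: [-179.9, 0.1, -167.2]
contact_force: [-0.4, -0.8, 0.0]
gripper_width: 0.056
gripper_force: 0.0
```

>>> send_rows([
  {"dp":[0,0,0],"roll":0,"jaw":10},
  {"dp":[0,0,0],"roll":0,"jaw":10},
  {"dp":[0,0,0],"roll":0,"jaw":10},
  {"dp":[0,0,0],"roll":0,"jaw":10},
  {"dp":[0,0,-20],"roll":0,"jaw":10},
])

```text
time_s: 2.65
tcp_pos: [0.4568, -0.3322, 0.0373]
eef_rot: [179.9, -0.2, -167.3]
contact_force: [-0.2, 0.3, -1.5]
gripper_width: 0.0259
gripper_force: 25.0
```

>>> send_rows([
  {"dp":[0,0,-40],"roll":0,"jaw":10},
  {"dp":[0,0,-80],"roll":0.12,"jaw":10},
  {"dp":[0,0,-110],"roll":0.25,"jaw":10},
  {"dp":[0,0,-110],"roll":0.38,"jaw":10},
  {"dp":[0,0,-110],"roll":0.492,"jaw":10},
])

```text
time_s: 3.28
tcp_pos: [0.4579, -0.3326, 0.1488]
eef_rot: [180.0, 0.0, 164.3]
contact_force: [0.3, 0.6, -1.5]
gripper_width: 0.0256
gripper_force: 25.0
```

```bash
python3 - <<'E'
from h import *
go(.470,-.176,.14,-15.4)
E
```

```text
t 3.275 p [ 0.4579 -0.3326  0.1488] rpy [1.7998e+02 2.0000e-02 1.6433e+02] w 0.0256 gf 25.0 F [ 0.3  0.6 -1.5]
dp [ 30.7 154.    8.8] roll -0.005
```

>>> send_rows([
  {"dp":[8,40,0],"roll":-0.005,"jaw":10},
  {"dp":[18,90,0],"roll":-0.005,"jaw":10},
  {"dp":[27,135,5],"roll":-0.005,"jaw":10},
  {"dp":[31,154,9],"roll":-0.005,"jaw":10},
  {"dp":[31,154,9],"roll":-0.005,"jaw":10},
])

```text
time_s: 3.9
tcp_pos: [0.4689, -0.1748, 0.1392]
eef_rot: [180.0, -0.0, 165.0]
contact_force: [0.1, 0.5, -1.7]
gripper_width: 0.0257
gripper_force: 25.0
```

```bash
python3 - <<'E'
from h import *
go(.470,-.176,.091,-15.4)
from plant import r
a=r.capture("top")["image"][170:300,290:450];b=r.capture("scene")["image"][130:250,190:330]
f=lambda i:cv2.resize(i,(400,340),interpolation=cv2.INTER_CUBIC)
cv2.imwrite("pics/r1.png",np.hstack([f(a),f(b)]))
E
```

```text
t 3.9 p [ 0.4689 -0.1748  0.1392] rpy [ 1.8000e+02 -4.0000e-02  1.6499e+02] w 0.0257 gf 25.0 F [ 0.1  0.5 -1.7]
dp [-1.4 -0.8 48.2] roll 0.007
```

View pics/r1.png

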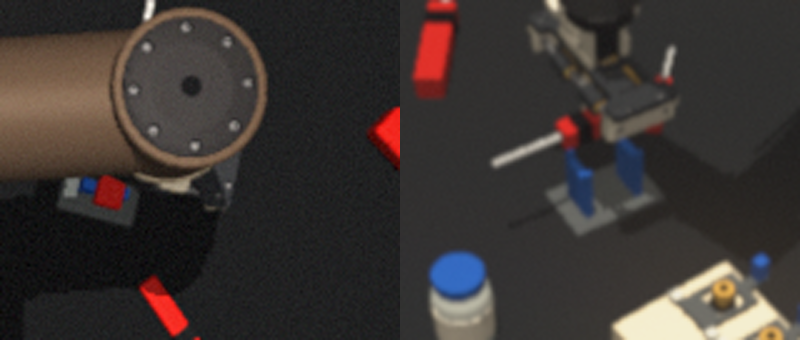

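The driver hangs above the rest, in line with the uprights and over both of them. I'll lower it.

>>> send_rows([
  {"dp":[-1,-1,25],"roll":0.007,"jaw":10},
  {"dp":[-1,-1,40],"roll":0.007,"jaw":10},
  {"dp":[-1,-1,45],"roll":0.007,"jaw":10},
  {"dp":[-1,-1,49],"roll":0.007,"jaw":10},
  {"dp":[-1,-1,49],"roll":0.007,"jaw":10},
])

```text
time_s: 4.62
tcp_pos: [0.47, -0.1774, 0.0907]
eef_rot: [-180.0, 0.0, 164.5]
contact_force: [-0.8, 0.3, -1.8]
gripper_width: 0.0258
gripper_force: 25.0
```

```bash
python3 - <<'E'
from h import *
go(.470,-.176,.089,-15.4)
E
```

```text
t 4.625 p [ 0.47   -0.1774  0.0907] rpy [-1.8000e+02  1.0000e-02  1.6446e+02] w 0.0258 gf 25.0 F [-0.8  0.3 -1.8]
dp [0.4 1.3 1.7] roll -0.002
```

Force still shows the full weight, so it isn't down yet. I'll lower it a little further.

>>> send_rows([
  {"dp":[0,1,1],"roll":0,"jaw":10},
  {"dp":[0,1,2],"roll":0,"jaw":10},
  {"dp":[0,1,2.5],"roll":0,"jaw":10},
  {"dp":[0,1,2.5],"roll":0,"jaw":10},
])

```text
time_s: 5.12
tcp_pos: [0.4704, -0.1762, 0.0889]
eef_rot: [180.0, 0.0, 164.5]
contact_force: [-3.5, 1.8, 6.2]
gripper_width: 0.0256
gripper_force: 25.0
```

>>> send_rows([
  {"dp":[0,1,1.5],"roll":0,"jaw":60},
  {"dp":[0,1,1.5],"roll":0,"jaw":60},
  {"dp":[0,1,1.5],"roll":0,"jaw":60},
  {"dp":[0,1,0],"roll":0,"jaw":60},
  {"dp":[0,1,0],"roll":0,"jaw":60},
])

```text
time_s: 5.75
tcp_pos: [0.4705, -0.1753, 0.0882]
eef_rot: [180.0, 0.0, 164.5]
contact_force: [-0.2, 0.0, 1.0]
gripper_width: 0.0525
gripper_force: 0.0
```

>>> send_rows([
  {"dp":[0,0,-20],"roll":0,"jaw":60},
  {"dp":[0,0,-50],"roll":0,"jaw":60},
  {"dp":[0,0,-80],"roll":0,"jaw":60},
  {"dp":[-5,50,-80],"roll":0,"jaw":60},
  {"dp":[-10,100,-80],"roll":0,"jaw":60},
])

```text
time_s: 6.38
tcp_pos: [0.5073, -0.0809, 0.1688]
eef_rot: [180.0, 0.1, 164.4]
contact_force: [1.1, 0.7, -0.5]
gripper_width: 0.0526
gripper_force: 0.0
```

```bash
python3 - <<'E'
from h import *
yaw=np.radians(-10.8)
for n,k in zip("cba",(-.08,0,.08)): print(n,.5394-k*np.sin(yaw),.137+k*np.cos(yaw))
go(.5244,.0584,.12,-10.8)
from plant import r
c=r.capture("top");a=c["image"][170:300,290:450];b=r.capture("scene")["image"][130:250,190:330]
f=lambda i:cv2.resize(i,(400,340),interpolation=cv2.INTER_CUBIC)
cv2.imwrite("pics/r2.png",np.hstack([f(a),f(b)]))
E
```

```text
c 0.524409494833142 0.05841701994170491
b 0.5394 0.137
a 0.554390505166858 0.21558298005829513
t 6.375 p [ 0.5073 -0.0809  0.1688] rpy [1.7996e+02 8.0000e-02 1.6436e+02] w 0.0526 gf 0.0 F [ 1.1  0.7 -0.5]
dp [ 21.1 138.8  48.8] roll -0.084
```

View pics/r2.png

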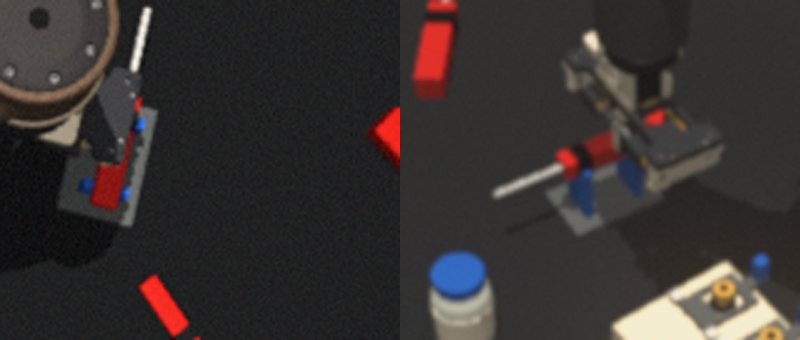

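The driver sits between the lips across both saddles. I'll measure it once the view is clear. Next I'll close the fingers and tap bolt c.

>>> send_rows([
  {"dp":[7,50,0],"roll":-0.084,"jaw":0},
  {"dp":[14,95,0],"roll":-0.084,"jaw":0},
  {"dp":[21,139,10],"roll":-0.084,"jaw":0},
  {"dp":[21,139,49],"roll":-0.084,"jaw":0},
  {"dp":[21,139,49],"roll":-0.084,"jaw":0},
])

```text
time_s: 7.1
tcp_pos: [0.5217, 0.0573, 0.1168]
eef_rot: [-179.8, -0.3, 169.3]
contact_force: [0.1, -0.8, 0.3]
gripper_width: 0.0081
gripper_force: 0.0
```

```bash
python3 - <<'E'
from h import *
go(.5244,.0584,.092,-10.8)
from plant import r
c=r.capture("top");pickle.dump(c,open("top2.pkl","wb"))
cv2.imwrite("pics/r3.png",cv2.resize(c["image"][170:290,280:440],None,fx=5,fy=5,interpolation=cv2.INTER_CUBIC))
E
```

```text
t 7.1 p [0.5217 0.0573 0.1168] rpy [-179.82   -0.28  169.29] w 0.0081 gf 0.0 F [ 0.1 -0.8  0.3]
dp [-2.4  1.6 24.8] roll 0.002
```

View pics/r3.png

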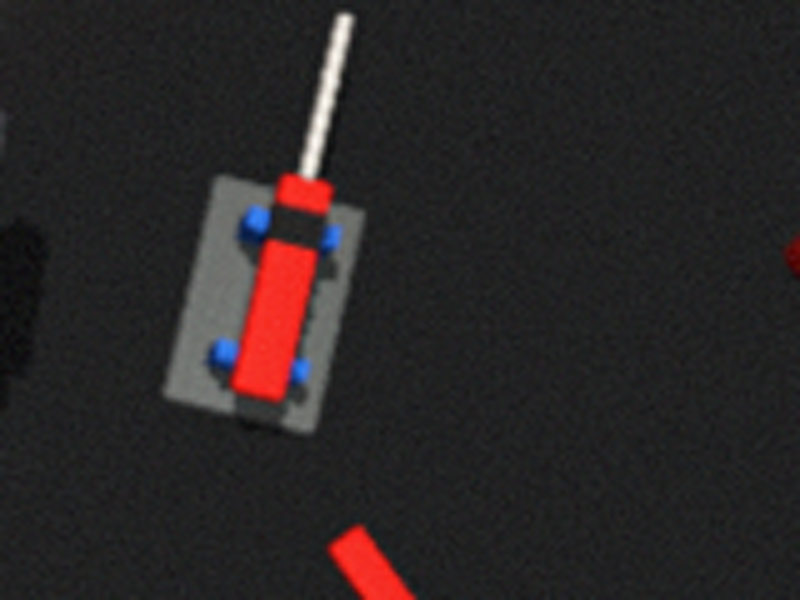

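The driver lies on both saddles: handle corners (283,174), (333,184), (284,402) and (232,389), with the four blue lips around it. I'll measure how far off centre it is.

```bash
python3 - <<'E'
from h import *
c=pickle.load(open("top2.pkl","rb"))
A=lambda p,z:atz(c,crop(p,5,(280,170)),z)
p=A([(283,174),(333,184),(284,402),(232,389)],.096)
q=A([(257,219),(331,235),(224,351),(299,369)],.08)
f=A([(215,175),(365,210),(316,434),(163,397)],.006)
d=p[0]+p[1]-p[2]-p[3]
print(p.mean(0),q.mean(0),f.mean(0),np.degrees(np.arctan2(d[1],d[0])))
for o in(q,f):
    e=p.mean(0)-o.mean(0);w=np.radians(-15.4);print(e[0]*np.cos(w)+e[1]*np.sin(w),-e[0]*np.sin(w)+e[1]*np.cos(w))
E
```

```text
[ 0.47123737 -0.17712654  0.096     ] [ 0.46931259 -0.17602062  0.08      ] [ 0.46990715 -0.17653729  0.006     ] -15.069748689867858
0.002149364884719982 -0.0005550811470944337
0.0014389447959593294 -0.00021484732455012636
```

>>> send_rows([
  {"dp":[-2,1,18],"roll":0,"jaw":0},
  {"dp":[-2,1,23],"roll":0,"jaw":0},
  {"dp":[-2,1,23],"roll":0,"jaw":0},
  {"dp":[-2,1,26],"roll":0,"jaw":0},
  {"dp":[-2,1,28],"roll":0,"jaw":0},
])

```text
time_s: 7.78
tcp_pos: [0.5262, 0.0585, 0.0915]
eef_rot: [180.0, 0.0, 169.3]
contact_force: [-0.5, 0.7, 0.3]
gripper_width: 0.0002
gripper_force: 0.0
```

Driver placement is within about 2 mm. I'll press bolt c step by step.

>>> send_rows([
  {"dp":[0,0,2],"roll":0,"jaw":0},
  {"dp":[0,0,3],"roll":0,"jaw":0},
  {"dp":[0,0,4],"roll":0,"jaw":0},
  {"dp":[0,0,4],"roll":0,"jaw":0},
])

```text
time_s: 8.28
tcp_pos: [0.5264, 0.0585, 0.0896]
eef_rot: [180.0, 0.1, 169.3]
contact_force: [-9.3, 0.2, 26.4]
gripper_width: 0.0003
gripper_force: 12.9
```

Bolt c is tight: 26 N with no travel. Next is bolt b.

>>> send_rows([
  {"dp":[0,0,-25],"roll":0,"jaw":0},
  {"dp":[1,45,-25],"roll":0,"jaw":0},
  {"dp":[2,80,-25],"roll":0,"jaw":0},
  {"dp":[2,80,-15],"roll":0,"jaw":0},
  {"dp":[2,80,-6],"roll":0,"jaw":0},
])

```text
time_s: 8.9
tcp_pos: [0.5384, 0.1373, 0.0923]
eef_rot: [-180.0, -0.0, 169.3]
contact_force: [0.4, -0.9, -0.1]
gripper_width: 0.0005
gripper_force: 0.0
```

>>> send_rows([
  {"dp":[0,0,0],"roll":0,"jaw":0},
  {"dp":[0,0,2],"roll":0,"jaw":0},
  {"dp":[0,0,4],"roll":0,"jaw":0},
  {"dp":[0,0,6],"roll":0,"jaw":0},
  {"dp":[0,0,6],"roll":0,"jaw":0},
])

```text
time_s: 9.52
tcp_pos: [0.5393, 0.1371, 0.0897]
eef_rot: [180.0, 0.1, 169.3]
contact_force: [-8.2, -2.1, 22.7]
gripper_width: 0.0007
gripper_force: 11.3
```

Bolt b is tight too, so a must be the loose one. I'll tap it to at least 7 mm.

>>> send_rows([
  {"dp":[0,0,-25],"roll":0,"jaw":0},
  {"dp":[0,45,-25],"roll":0,"jaw":0},
  {"dp":[0,80,-25],"roll":0,"jaw":0},
  {"dp":[0,80,-15],"roll":0,"jaw":0},
  {"dp":[0,80,-6],"roll":0,"jaw":0},
])

```text
time_s: 10.15
tcp_pos: [0.5533, 0.2156, 0.0923]
eef_rot: [-180.0, -0.0, 169.3]
contact_force: [-0.7, -0.1, 0.2]
gripper_width: 0.0007
gripper_force: 0.0
```

>>> send_rows([
  {"dp":[0,0,0],"roll":0,"jaw":0},
  {"dp":[0,0,2],"roll":0,"jaw":0},
  {"dp":[0,0,4],"roll":0,"jaw":0},
  {"dp":[0,0,6],"roll":0,"jaw":0},
  {"dp":[0,0,6],"roll":0,"jaw":0},
])

```text
time_s: 10.78
tcp_pos: [0.5539, 0.216, 0.0871]
eef_rot: [180.0, 0.0, 169.3]
contact_force: [-0.3, -1.4, 1.2]
gripper_width: 0.0003
gripper_force: 0.5
```

It's sinking. I'll press a further 7 mm.

>>> send_rows([
  {"dp":[0,0,3],"roll":0,"jaw":0},
  {"dp":[0,0,5],"roll":0,"jaw":0},
  {"dp":[0,0,7],"roll":0,"jaw":0},
  {"dp":[0,0,7],"roll":0,"jaw":0},
])

```text
time_s: 11.28
tcp_pos: [0.5539, 0.2161, 0.0803]
eef_rot: [180.0, 0.0, 169.3]
contact_force: [0.4, -1.9, 3.8]
gripper_width: 0.0006
gripper_force: 2.5
```

>>> send_rows([
  {"dp":[0,0,-20],"roll":0,"jaw":0},
  {"dp":[0,0,-60],"roll":0,"jaw":45},
  {"dp":[25,0,-60],"roll":0,"jaw":45},
  {"dp":[49,0,-60],"roll":0,"jaw":45},
  {"dp":[49,0,-60],"roll":0,"jaw":45},
])

```text
time_s: 11.9
tcp_pos: [0.5043, 0.2255, 0.14]
eef_rot: [180.0, -0.0, 169.3]
contact_force: [-0.8, 0.2, 0.5]
gripper_width: 0.0349
gripper_force: 0.0
```

```bash
python3 - <<'E'
from h import *
w=np.radians(-10.8);x,y=.5544-.05*np.cos(w),.2156-.05*np.sin(w);print(x,y)
go(x,y,.085,-10.8)
from plant import r
i=r.capture("wrist")["image"];cv2.imwrite("pics/w2.png",i)
E
```

```text
0.5052856374635656 0.22496906572928624
t 11.9 p [0.5043 0.2255 0.14  ] rpy [ 1.7998e+02 -3.0000e-02  1.6934e+02] w 0.0349 gf 0.0 F [-0.8  0.2  0.5]
dp [-1.1 -0.3 55. ] roll 0.002
```

View pics/w2.png

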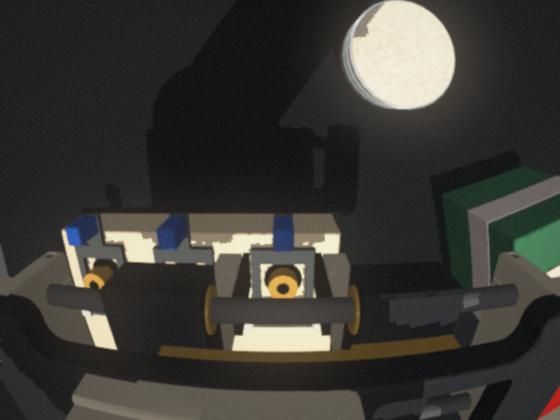

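The wrist view shows tab a at (284,232), centred between the fingers, with the sunken head behind it at (284,285). I'll go down and grip.

>>> send_rows([
  {"dp":[-1,0,30],"roll":0,"jaw":45},
  {"dp":[-1,0,55],"roll":0,"jaw":45},
  {"dp":[-1,0,63],"roll":0,"jaw":45},
  {"dp":[-1,0,63],"roll":0,"jaw":0},
  {"dp":[-1,0,63],"roll":0,"jaw":0},
], newtons=20)

```text
time_s: 12.58
tcp_pos: [0.5073, 0.2254, 0.0779]
eef_rot: [179.9, 0.1, 169.3]
contact_force: [-0.4, 0.5, 0.3]
gripper_width: 0.0251
gripper_force: 0.0
```

>>> send_rows([
  {"dp":[0,0,0],"roll":0,"jaw":0},
  {"dp":[0,0,0],"roll":0,"jaw":0},
  {"dp":[0,0,0],"roll":0,"jaw":0},
])

```text
time_s: 12.95
tcp_pos: [0.5072, 0.2257, 0.0779]
eef_rot: [179.9, 0.1, 169.3]
contact_force: [-2.0, 3.1, 4.3]
gripper_width: 0.0137
gripper_force: 20.0
```

>>> send_rows([
  {"dp":[-3,0,-9],"roll":0,"jaw":0},
  {"dp":[-7,0,-17],"roll":0,"jaw":0},
  {"dp":[-12,0,-25],"roll":0,"jaw":0},
  {"dp":[-17.5,0,-32],"roll":0,"jaw":0},
  {"dp":[-17.5,0,-32],"roll":0,"jaw":0},
])

```text
time_s: 13.58
tcp_pos: [0.5234, 0.2226, 0.1095]
eef_rot: [179.9, -0.0, 169.3]
contact_force: [-5.7, 6.6, 2.7]
gripper_width: 0.014
gripper_force: 20.0
```

>>> send_rows([
  {"dp":[-6,0,-7],"roll":0,"jaw":0},
  {"dp":[-13,0,-13],"roll":0,"jaw":0},
  {"dp":[-20.5,0,-18],"roll":0,"jaw":0},
  {"dp":[-27,0,-22],"roll":0,"jaw":0},
  {"dp":[-27,0,-22],"roll":0,"jaw":0},
])

```text
time_s: 14.2
tcp_pos: [0.5504, 0.2175, 0.1318]
eef_rot: [179.9, -0.0, 169.3]
contact_force: [-5.1, 6.2, 5.2]
gripper_width: 0.0139
gripper_force: 20.0
```

>>> send_rows([
  {"dp":[0,0,0],"roll":0,"jaw":0},
  {"dp":[0,0,0],"roll":0,"jaw":0},
  {"dp":[0,0,0],"roll":0,"jaw":0},
  {"dp":[0,0,0],"roll":0,"jaw":0},
])

```text
time_s: 14.7
tcp_pos: [0.5502, 0.2175, 0.1317]
eef_rot: [179.9, 0.0, 169.3]
contact_force: [-3.9, 4.5, 5.8]
gripper_width: 0.0136
gripper_force: 20.0
```

```bash
python3 - <<'E'
from h import *
go(.5,.2,.1,-10.8)
from plant import r
a=r.capture("wrist")["image"][170:380,130:440];b=r.capture("scene")["image"][150:320,200:440]
f=lambda i:cv2.resize(i,(400,290),interpolation=cv2.INTER_CUBIC)
cv2.imwrite("pics/e1.png",np.vstack([f(a),f(b)]))
E
```

```text
t 14.7 p [0.5502 0.2175 0.1317] rpy [1.7992e+02 1.0000e-02 1.6929e+02] w 0.0136 gf 20.0 F [-3.9  4.5  5.8]
dp [ 46.1 -26.5  31.7] roll 0.002
```

View pics/e1.png

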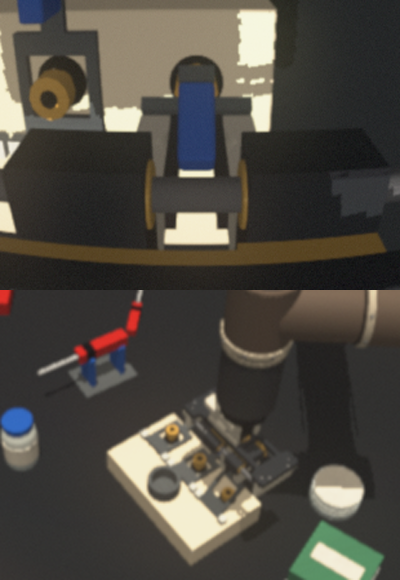

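The blue tab is pinched between the fingers at (197,120), with cap a raised. Caps b and c are flat and the driver is still on its rest. Handing in.

```bash
python3 -c "
from plant import r
print(r.close_job())"
```

```text
the job is handed in; nothing more can be done
None
```

I handed the job in with the driver lying on both saddles (about 2 mm off centre), loose bolt a tapped down, and its cap held in the gripper at about 45° (worked out from the tool position); no verdict came back.

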